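# Release and remove a spent air-filter cassette

## Robot

A 6-joint arm with a two-finger parallel gripper is mounted at the origin on the work surface. World frame = base frame: x ahead of the robot, y to its left, z up, the work surface at z = 0. Lengths are in m, angles in rad, forces in N, time in s.
With the tool pointing down it reaches from about 0.3 to 0.875 m from the base axis. Payload 6.4 kg.
Tool frame: the origin (TCP) lies on the centre line of the jaws, within the pads' length; the fingertips stand 11 mm ahead of it and the grasp point (between the pads) lies 8 mm behind it; x points along the fingers, y is the direction in which the jaws open and shut, and the axes are right-handed (so a half turn about x gives the same grasp; the last joint's range is limited). The gripper opens to 85 mm and grips with 20 to 120 N. Pads are 22 mm wide; open, the fingers measure 114 mm over their backs; the gripper's body (76 mm by 85 mm) begins 54 mm behind the grasp point. The pads swing forward as they close: fully open they stand 13 mm farther back than shut.
Start: joints at [1.126, 0.181, 1.607, -0, 1.354, -0.206], TCP at [0.136, 0.559, 0.242] pointing down, gripper open.
Joint ranges: [-2.99, 2.99], [-0.89, 2.07], [0.3, 2.58], [-1.14, 4.28], [0, 2.63], [-3.12, 3.12]. Speed limits (rad/s): [2.57, 2.57, 3.01, 3.14, 3.14, 3.14].

## Interface

Orientations are given as a unit quaternion [w, x, y, z].
In Python, from bench import ctrl, camera, hand_in gives the robot as it stands. The module is installed in compiled form; this text tells all that it offers.
- The arm moves only by the tool drive_tool, never from a script. Its argument "increments" is a list of rows, each a list of 7 numbers: the shift along the tool's x, y, z in m, then the turn, a rotation vector about the tool's x, y, z in degrees, then the gripper's target within -1 to 1 (fully open at 1, half-way at 0, shut at -1). In form: [[dx, dy, dz, rx, ry, rz, claw], ...]. A call has 1 to 10 rows; each row shifts and turns the commanded pose from where the row before left it, along the tool's axes as they then stand; what a row does not reach is not made up. A row lasts 1/8 s, in which the tool goes at most 62.5 mm and 10.7 degrees, less where a joint would pass 70% of its speed; a pose out of reach is approached as far as the arm can. A call is refused whole if a number of a shift passes 0.0625 or a number of a turn 10.7, either way. A call with a gripper value outside its range is refused whole. The fingers move at their own pace and stop on an object; the grip force is fixed at half the most. Time passes only in rows, so rows that do not move let the fingers close. It gives the time, the measured TCP pose, the force and the opening at its end, in the units of the state.
- ctrl.get_obs(): the state, without advancing time (a new reading comes with each control period).
- camera(name): name is "scene" or "top" or "wrist"; returns a dict with "img" (420x560x3 uint8, red, green, blue), "depth" (420x560 float32, m along the optical axis (not along the pixel's ray), 0 where there is no reading), "fx", "fy", "cx", "cy" (pixels), "k1" (the pictures are not rectified: a ray, as slopes to the right and down, at radius r is drawn at 1 + k1 r^2 times it, then the intrinsics apply), "world_from_camera" (4x4, takes a point from camera to world coordinates); the wrist camera has in their place "hand_eye" (4x4, takes a point from camera to tool coordinates, whose origin is the TCP and whose axes are the tool frame's). Camera axes: x right, y down, z forward; pixel columns grow to the right and rows downward; lengths in m; the calibration is good to about 2 mm. A picture is of the moment at which its call begins: read the wrist's pose just before it.
- hand_in(): hands the job in, once; it reports no verdict.
The state is a dict: "time_s": time; "q": joint angles; "dq": joint speeds; "joint_efforts": joint torques, N m; "eef_pos": TCP position; "eef_rot": TCP orientation; "wrist_force": force on the tool from outside, world axes, zero at the start; "torque": the same for the moment, N m; "opening": opening from 0.0 (shut) to 1.0 (fully open).
Only numpy, scipy, OpenCV 4.12 (cv2) and the standard library are available. Lean on these libraries where they do the work, as an engineer would, in place of code of your own. Each camera call takes 0.05 s, during which the arm holds its last target.

## Task

In the white air-filter unit, one of the three cassettes is spent: the one with the orange grip. Push it straight down to its stop so that the hidden spring latch underneath lets go and it pops up, then lift it out and stand it upright in the middle of the empty green tray, set down and not dropped. Leave the two cassettes with blue grips seated as they are.

Things in the scene. Friction and masses are not known exactly. Their poses are not given: they have to be found in the camera images.
- spent_grip (a point): Spent cassette, ORANGE grip, in one of the unit's 3 bays (varies). Block 64 (x) x 44 (y) x 60 mm, up to 225 g; on its top, centred, an upright grip bar 18 (x) x 40 (y) x 44 mm: pinch across x. Point: on its middle axis, 24 above the block's top, 20 below the grip's top, 84 above the underside, 114 above the table when seated; z up. Pushed down 8 mm to a firm stop (5-12 N) it unlatches.
- good_a_grip (a point): Same point on a like cassette with a BLUE grip, to be left seated. How all work: seated, a latch below locks it against pulling; once pushed down to the stop, on the grip's top or while gripped, the latch stays open and, let go, a spring lifts the cassette to rest loose about 12 mm above its seated height. Lift straight up; it clears the unit 50 mm above its seated height.
- good_b_grip (a point): Same point on the other cassette with a BLUE grip, to be left seated. The white fixed unit is 130 (x) x 270 (y) x 80 mm high; bays in a row along its y, 80 mm between centres, cassettes all turned as the unit. Seated, each block's top is 10 mm above the unit's flat top and it reaches 50 mm down into its bay, 1.5 mm play per side.
- tray_in (a point): Centre of the inner floor (5 mm above the table) of an empty green fixed tray, 160 (x) x 140 (y) x 30 mm high outside, walls 5 mm; axes along its sides, z up.
Not all that is in view belongs to the job. Leave any purple look-alike of the part that bears spent_grip alone.

How it is judged:
By the outcome, as a careful person would: the job done as asked, in the order asked, and still so for the second after the job is handed in, with the robot touching nothing.
It also fails if it takes over 50 s, if anything falls off the work surface, if the arm or the gripper's body presses on something with over 40 N, if the wrist force passes 120 N, or if a joint passes its speed limit or range.

## Working session

There is one attempt and no reset: what is moved stays moved. The work goes in short steps, Python scripts to look and compute and a tool call to move; the robot and the scene stay as the last step left them, time stands still between calls to the robot, and variables do not carry over. Pictures are saved under pics/ and viewed, and the job is handed in when it is done.

Besides the shell and the picture viewer there is one more tool, called after "Call:" in YAML: its name, and indented under it one key for each argument. drive_tool: Moves the arm, as the interface text tells. Its arguments: {"type":"object","properties":{"increments":{"type":"array","items":{"type":"array","items":{"type":"number"}}}},"required":["increments"]}

```bash
mkdir -p pics; cat > h.py <<'E'
import numpy as np, cv2
from bench import ctrl, camera, hand_in
def snap(n,f):
    c=camera(n); cv2.imwrite('pics/'+f,c['img'][:,:,::-1]); np.savez('pics/'+f[:-4]+'.npz',**c); return c
def R(q):
    from scipy.spatial.transform import Rotation as r
    return r.from_quat([q[1],q[2],q[3],q[0]]).as_matrix()
E
python3 - <<'E'
from h import *
o=ctrl.get_obs();print({k:np.round(v,4) for k,v in o.items()}); print(R(o['eef_rot']).round(3))
for n in ['scene','top','wrist']:
    c=snap(n,n+'0.png'); print(n,{k:np.round(v,4).tolist() for k,v in c.items() if k not in('img','depth')})
E
```

```text
{'time_s': np.float64(0.0), 'q': array([ 1.1257,  0.1815,  1.608 ,  0.    ,  1.3538, -0.2063]), 'dq': array([-0.0008, -0.0013,  0.0002,  0.0002,  0.0002,  0.0012]), 'joint_efforts': array([ 1.00000e-03, -4.44880e+01, -3.51338e+01, -0.00000e+00,
        9.20000e-03, -0.00000e+00]), 'eef_pos': array([0.1357, 0.5582, 0.2414]), 'eef_rot': array([ 0.7019,  0.0836,  0.7023, -0.0848]), 'wrist_force': array([-0.1343,  0.2626, -0.2728]), 'torque': array([-0.0118,  0.0643,  0.0385]), 'opening': np.float64(1.0043)}
[[-0.001  0.237  0.972]
 [-0.002  0.972 -0.237]
 [-1.    -0.002 -0.   ]]
scene {'fx': 420.6561, 'fy': 420.6561, 'cx': 273.2546, 'cy': 221.2855, 'k1': -0.0691, 'world_from_camera': [[0.6016, 0.5433, -0.5857, 1.041], [0.7987, -0.3975, 0.4517, -0.3921], [0.0126, -0.7395, -0.6731, 0.6968], [0.0, 0.0, 0.0, 1.0]]}
top {'fx': 379.9654, 'fy': 379.9654, 'cx': 282.3037, 'cy': 204.4585, 'k1': -0.0587, 'world_from_camera': [[0.0709, -0.973, 0.2195, 0.3357], [-0.9975, -0.0697, 0.0136, -0.0065], [0.002, -0.2199, -0.9755, 0.8812], [0.0, 0.0, 0.0, 1.0]]}
wrist {'fx': 294.5349, 'fy': 294.5349, 'cx': 279.1071, 'cy': 207.5335, 'k1': -0.0373, 'hand_eye': [[0.0002, -0.2941, 0.9558, -0.1311], [1.0, -0.0007, -0.0004, -0.0002], [0.0008, 0.9558, 0.2941, -0.0753], [0.0, 0.0, 0.0, 1.0]]}
```

View pics/scene0.png

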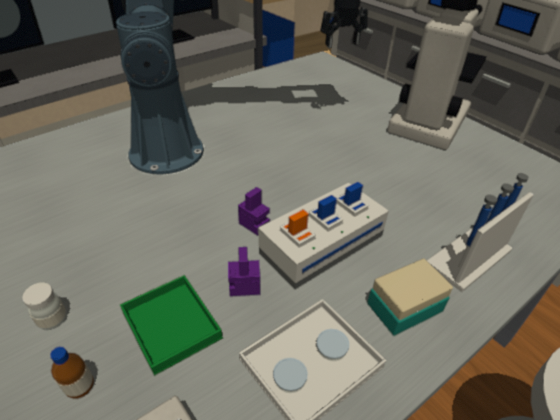

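View pics/top0.png

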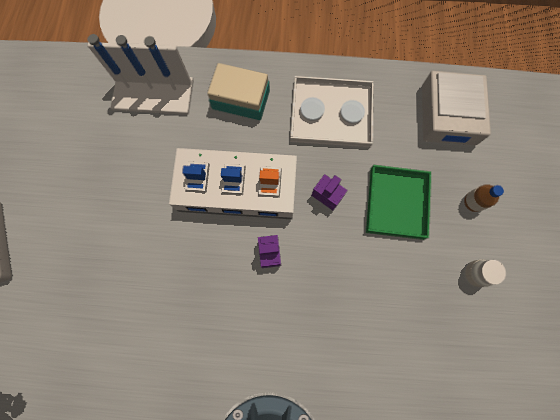

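View pics/wrist0.png

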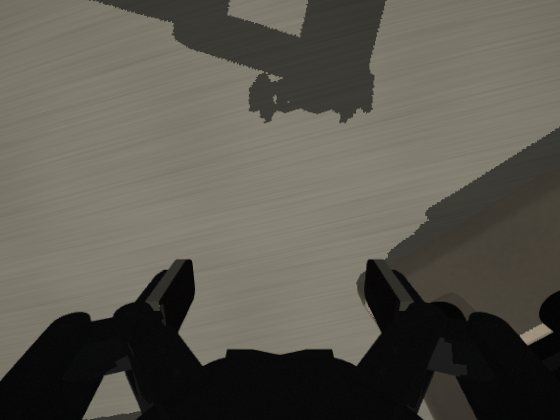

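Scene view: orange grip at about (298,222), with the blue grips at (327,207) and (353,192). Two purple look-alikes are near (254,208) and (244,273), and the green tray is at (171,322). Top view: orange grip at (269,174), tray at (398,202). The wrist camera sees only the table.

```bash
cat >> h.py <<'E'
def pts(c,T=None):
    """world points for every pixel (HxWx3)"""
    T=c['world_from_camera'] if T is None else T
    H,W=c['depth'].shape; u,v=np.meshgrid(np.arange(W),np.arange(H))
    xd=(u-c['cx'])/c['fx']; yd=(v-c['cy'])/c['fy']; x,y=xd.copy(),yd.copy()
    for _ in range(8):
        s=1+c['k1']*(x*x+y*y); x,y=xd/s,yd/s
    d=c['depth']; P=np.stack([x*d,y*d,d],-1)
    return P@T[:3,:3].T+T[:3,3]
def masks(c):
    h=cv2.cvtColor(c['img'],cv2.COLOR_RGB2HSV).astype(int); H,S,V=h[...,0],h[...,1],h[...,2]
    return dict(orange=(H>3)&(H<18)&(S>170)&(V>100), blue=(H>100)&(H<125)&(S>140)&(V>50), green=(H>50)&(H<80)&(S>120)&(V>40), purple=(H>130)&(H<160)&(S>100))
E
python3 - <<'E'
from h import *
for n in ['top','scene']:
    c=dict(np.load(f'pics/{n}0.npz')); P=pts(c); m=masks(c)
    for k in ['orange','green','blue','purple']:
        N,l,st,ce=cv2.connectedComponentsWithStats(m[k].astype(np.uint8))
        for i in range(1,N):
            if st[i,4]<60: continue
            p=P[(l==i)&(c['depth']>0)]
            if len(p)<5 or p[:,0].min()<-.1: continue
            zt=np.percentile(p[:,2],97); t=p[p[:,2]>zt-.006]
            r=cv2.minAreaRect((t[:,:2]*1000).astype(np.float32))
            print(n,k,ce[i].round(),st[i,4],'zmax',zt.round(4),'top n',len(t),np.round(r[0],1),np.round(r[1],1),round(r[2],1))
    # unit top
    z=P[...,2]; mm=(abs(z-.08)<.005)&(P[...,0]>.3)&(P[...,0]<.6)&(P[...,1]>-.2)&(P[...,1]<.3)
    N,l,st,ce=cv2.connectedComponentsWithStats(mm.astype(np.uint8)); i=1+st[1:,4].argmax()
    p=P[l==i]; r=cv2.minAreaRect((p[:,:2]*1000).astype(np.float32)); print('unit',n,st[i],r,np.median(p[:,2]))
    im=c['img'][:,:,::-1]
    x0,y0=(150,130) if n=='top' else (90,160)
    cv2.imwrite(f'pics/{n}0z.png',cv2.resize(im[y0:y0+180 if n=='scene' else y0+150,x0:x0+300],None,fx=2.6,fy=2.6,interpolation=cv2.INTER_CUBIC))
E
```

```text
top orange [269. 174.] 180 zmax 0.1363 top n 149 [564.8  35.9] [17.6 37.9] 0.8
top green [399. 202.] 4092 zmax 0.0297 top n 508 [ 556.2 -265.5] [139.8 160. ] 87.4
top blue [108.  56.] 65 zmax 0.1899 top n 13 [807.9 413. ] [13.2  6.3] 2.5
top blue [456. 138.] 121 zmax 0.0504 top n 30 [ 718.3 -400.2] [ 2.3 57.6] 0.4
top blue [194. 172.] 276 zmax 0.1356 top n 157 [564.1 195.4] [37.6 18.1] 89.8
top blue [231. 174.] 264 zmax 0.1356 top n 156 [564.9 115.8] [19.  38.7] 0.7
top blue [496. 191.] 114 zmax 0.1114 top n 86 [ 573.5 -454.2] [21.  20.9] 11.3
top purple [329. 191.] 717 zmax 0.1046 top n 148 [562.7 -99.3] [17.8 39.3] 57.2
top purple [269. 251.] 594 zmax 0.1049 top n 171 [417.7  26.5] [17.9 39.3] 11.3
unit top [ 169  161  127   52 3563] ((549.8438110351562, 116.9599838256836), (100.59461975097656, 271.71087646484375), 0.1545516401529312) 0.07930101850000237
scene orange [297. 222.] 325 zmax 0.1361 top n 120 [568.2  35.9] [16.2 38.4] 0.3
scene orange [506. 357.] 4923 zmax -0.7415 top n 2181 [963.3 846.5] [990.2 196.4] 89.7
scene green [170. 323.] 5699 zmax 0.0306 top n 787 [ 559.  -265.6] [138.2 160.6] 87.1
scene blue [517.  19.] 635 zmax 0.2669 top n 74 [ 259.8 1395.7] [128.7  20.2] 3.7
scene blue [352. 193.] 263 zmax 0.1362 top n 92 [567.  196.3] [15.4 37.9] 4.4
scene blue [496. 208.] 495 zmax 0.1916 top n 87 [811.5 355.7] [ 13.6 131.1] 0.5
scene blue [326. 207.] 296 zmax 0.1366 top n 107 [567.1 115.6] [37.7 17.4] 90.0
scene blue [340. 248.] 142 zmax 0.0567 top n 124 [632.5 114.8] [  3.3 229.5] 0.6
scene blue [ 59. 355.] 206 zmax 0.1118 top n 161 [ 576.3 -453.9] [23.2 21.1] 18.9
scene purple [253. 211.] 867 zmax 0.105 top n 96 [420.9  27.5] [17.2 37.9] 9.6
scene purple [244. 275.] 1140 zmax 0.1047 top n 136 [565.9 -98.1] [15.3 40.3] 56.4
unit scene [ 259  183  120   73 1828] ((549.5972290039062, 118.43690490722656), (272.21221923828125, 100.78511047363281), 89.99543762207031) 0.08059998676800068
```

Call:
drive_tool:
  increments:
    - [0,-0.0338,0.0451,0,0,0,1]
    - [0,-0.0338,0.0451,0,0,0,1]
    - [0,-0.0338,0.0451,0,0,0,1]
    - [0,-0.0338,0.0451,0,0,0,1]
    - [0,-0.0338,0.0451,0,0,0,1]
    - [0,-0.0338,0.0451,0,0,0,1]
    - [0,-0.0338,0.0451,0,0,0,1]
    - [0,-0.0338,0.0451,0,0,0,1]
    - [0,-0.0338,0.0451,0,0,0,1]
    - [0,-0.0338,0.0451,0,0,0,1]

```text
time_s: 1.4
eef_pos: [0.4951, 0.122, 0.2422]
eef_rot: [0.702, 0.084, 0.702, -0.084]
wrist_force: [0.4, 0.9, 0.5]
opening: 1.004
```

Call:
drive_tool:
  increments:
    - [0,-0.0338,0.0451,0,0,0,1]
    - [0,-0.0338,0.0451,0,0,0,1]
    - [0,0,0,9.55,0,0,1]
    - [0,0,0,9.55,0,0,1]
    - [0,0,0,9.55,0,0,1]
    - [0,0,0,9.55,0,0,1]
    - [0,0,0,9.55,0,0,1]
    - [0,0,0,9.55,0,0,1]
    - [0,0,0,9.55,0,0,1]
    - [0,0,0,9.55,0,0,1]

```text
time_s: 2.65
eef_pos: [0.5657, 0.0366, 0.2419]
eef_rot: [-0.498, -0.502, -0.498, 0.502]
wrist_force: [-0.5, -0.4, -0.2]
opening: 1.005
```

Call:
drive_tool:
  increments:
    - [0,0,0,0,0,0,1]
    - [0,0,0,0,0,0,1]

```text
time_s: 2.9
eef_pos: [0.5658, 0.0366, 0.2421]
eef_rot: [0.5, 0.5, 0.501, -0.5]
wrist_force: [-0.1, -1.4, -0.4]
opening: 1.004
```

```bash
cat >> h.py <<'E'
def wrist(f):
    o=ctrl.get_obs(); T=np.eye(4); T[:3,:3]=R(o['eef_rot']); T[:3,3]=o['eef_pos']
    c=snap('wrist',f); return c,T@c['hand_eye'],o
def grip(c,T,k,amin=60):
    P=pts(c,T); m=masks(c)[k]
    N,l,st,ce=cv2.connectedComponentsWithStats(m.astype(np.uint8))
    for i in range(1,N):
        p=P[(l==i)&(c['depth']>0)]
        if st[i,4]<amin or len(p)<9: continue
        zt=np.percentile(p[:,2],97); t=p[p[:,2]>zt-.005]
        r=cv2.minAreaRect((t[:,:2]*1000).astype(np.float32)); print(k,ce[i].round(),st[i,4],'z',np.median(t[:,2]).round(4),len(t),np.round(r[0],1),np.round(r[1],1),round(r[2],1))
E
python3 - <<'E'
from h import *
c,T,o=wrist('w1.png'); print({k:np.round(o[k],4) for k in('time_s','eef_pos','wrist_force','opening')}, R(o['eef_rot']).round(4))
for k in('orange','blue','green'): grip(c,T,k)
E
```

```text
{'time_s': np.float64(2.9), 'eef_pos': array([0.5658, 0.0366, 0.2421]), 'wrist_force': array([-0.0574, -1.3644, -0.3868]), 'opening': np.float64(1.004)} [[-4.0e-04  1.0e+00  1.7e-03]
 [ 1.0e-04  1.7e-03 -1.0e+00]
 [-1.0e+00 -4.0e-04 -1.0e-04]]
orange [255. 196.] 220 z 0.0905 219 [542.7  37.2] [ 8.3 33.3] 2.0
orange [301. 195.] 308 z 0.0906 308 [587.2  37.3] [33.3  9.2] 89.3
orange [278. 208.] 802 z 0.1338 799 [565.2  37.8] [38.1 17. ] 89.4
orange [544. 291.] 2321 z -0.75 1409 [1768.2 -605.3] [133.4 794.8] 2.9
blue [253.  16.] 378 z 0.0906 378 [542.7 194.1] [25.9  9.5] 89.2
blue [278.  17.] 838 z 0.1338 592 [564.5 184.9] [17.3 15.9] 0.6
blue [305.  16.] 358 z 0.0908 358 [587.1 193.9] [ 8.6 26.3] 0.5
blue [278. 109.] 1158 z 0.134 1155 [564.8 117.2] [16.6 38.9] 0.1
blue [255. 110.] 359 z 0.0906 357 [542.7 117.6] [31.8  8.5] 88.9
blue [303. 110.] 370 z 0.0907 369 [587.  117.7] [ 9.1 31.7] 0.6
green [272. 340.] 2427 z 0.0288 568 [546.9 -86.4] [160.5 264. ] 5.8
```

View pics/w1.png

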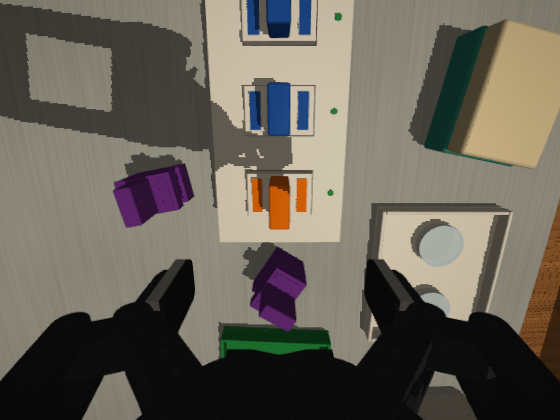

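The orange grip shows at (278,208) in the wrist view, with its top at z 0.134 and centre (0.565, 0.037), directly under the TCP. All three views agree to about 3 mm. Next I shut the fingers and push on the grip's top.

Call:
drive_tool:
  increments:
    - [0,0,0,0,0,0,-1]
    - [0,0,0,0,0,0,-1]
    - [0,0,0,0,0,0,-1]
    - [0,0,0,0,0,0,-1]
    - [0,0,0,0,0,0,-1]
    - [0,0,0,0,0,0,-1]
    - [0.025,0,0,0,0,0,-1]
    - [0.025,0,0,0,0,0,-1]
    - [0.025,0,0,0,0,0,-1]
    - [0.012,0,0,0,0,0,-1]

```text
time_s: 4.2
eef_pos: [0.5651, 0.0367, 0.1538]
eef_rot: [-0.499, -0.5, -0.5, 0.501]
wrist_force: [0.9, 0.6, 0.8]
opening: 0.004
```

Call:
drive_tool:
  increments:
    - [0.003,0,0,0,0,0,-1]
    - [0.002,0,0,0,0,0,-1]
    - [0.002,0,0,0,0,0,-1]
    - [0,0,0,0,0,0,-1]
    - [0,0,0,0,0,0,-1]

```text
time_s: 4.82
eef_pos: [0.5661, 0.0366, 0.1487]
eef_rot: [0.5, 0.5, 0.499, -0.5]
wrist_force: [-0.6, 0.6, -0.0]
opening: -0.0
```

Call:
drive_tool:
  increments:
    - [0.002,0,0,0,0,0,-1]
    - [0.002,0,0,0,0,0,-1]
    - [0.002,0,0,0,0,0,-1]
    - [0,0,0,0,0,0,-1]
    - [0,0,0,0,0,0,-1]

```text
time_s: 5.45
eef_pos: [0.5662, 0.0366, 0.1426]
eef_rot: [0.5, 0.501, 0.499, -0.5]
wrist_force: [0.4, 0.2, 3.1]
opening: 0.003
```

Call:
drive_tool:
  increments:
    - [0.002,0,0,0,0,0,-1]
    - [0.002,0,0,0,0,0,-1]
    - [0,0,0,0,0,0,-1]
    - [0,0,0,0,0,0,-1]

```text
time_s: 5.95
eef_pos: [0.5663, 0.0365, 0.1388]
eef_rot: [0.5, 0.501, 0.499, -0.5]
wrist_force: [-0.6, 0.6, 5.0]
opening: -0.001
```

Call:
drive_tool:
  increments:
    - [0.0015,0,0,0,0,0,-1]
    - [0,0,0,0,0,0,-1]
    - [0,0,0,0,0,0,-1]

```text
time_s: 6.32
eef_pos: [0.5663, 0.0366, 0.1374]
eef_rot: [0.5, 0.501, 0.499, -0.5]
wrist_force: [0.1, -0.0, 6.4]
opening: 0.002
```

Call:
drive_tool:
  increments:
    - [0.001,0,0,0,0,0,-1]
    - [0,0,0,0,0,0,-1]
    - [0,0,0,0,0,0,-1]

```text
time_s: 6.7
eef_pos: [0.5665, 0.0366, 0.1371]
eef_rot: [0.5, 0.501, 0.499, -0.5]
wrist_force: [-1.8, 0.5, 9.6]
opening: -0.002
```

Call:
drive_tool:
  increments:
    - [0.001,0,0,0,0,0,-1]
    - [0,0,0,0,0,0,-1]
    - [0,0,0,0,0,0,-1]

```text
time_s: 7.08
eef_pos: [0.5668, 0.0365, 0.1371]
eef_rot: [0.5, 0.501, 0.499, -0.5]
wrist_force: [-4.0, 0.3, 17.3]
opening: 0.001
```

The TCP has stopped at z 0.137 and the force has risen to 17 N, so it is on the firm stop. I'll raise the tool, then check that the cassette popped up.

Call:
drive_tool:
  increments:
    - [-0.004,0,0,0,0,0,-1]
    - [-0.008,0,0,0,0,0,-1]
    - [-0.02,0,0,0,0,0,-1]
    - [-0.03,0,0,0,0,0,-1]
    - [-0.03,0,0,0,0,0,-1]
    - [-0.01,0,0,0,0,0,1]
    - [0,0,0,0,0,0,1]
    - [0,0,0,0,0,0,1]
    - [0,0,0,0,0,0,1]
    - [0,0,0,0,0,0,1]

```text
time_s: 8.32
eef_pos: [0.5656, 0.0366, 0.236]
eef_rot: [-0.499, -0.5, -0.5, 0.501]
wrist_force: [0.4, -0.0, 0.0]
opening: 1.0
```

```bash

python3 - <<'E'
from h import *
c,T,o=wrist('w2.png'); print({k:np.round(o[k],4) for k in('time_s','eef_pos','wrist_force','opening')}, R(o['eef_rot']).round(4))
for k in('orange','blue'): grip(c,T,k)
E
```

```text
{'time_s': np.float64(8.325), 'eef_pos': array([0.5656, 0.0366, 0.236 ]), 'wrist_force': array([ 0.4243, -0.0049,  0.0146]), 'opening': np.float64(0.9997)} [[-1.3e-03  1.0e+00 -1.5e-03]
 [ 2.0e-04 -1.5e-03 -1.0e+00]
 [-1.0e+00 -1.3e-03 -2.0e-04]]
orange [255. 201.] 250 z 0.1021 248 [542.8  37. ] [ 8.6 33.6] 3.4
orange [303. 199.] 338 z 0.1021 338 [587.4  37.5] [ 9.4 32.4] 0.5
orange [280. 217.] 830 z 0.1454 827 [565.4  35.3] [16.9 33.4] 0.4
orange [545. 300.] 2009 z -0.7496 1215 [1775.8 -649.6] [123.5 724.3] 3.2
blue [252.  16.] 364 z 0.0906 363 [543.  192.6] [ 9.4 24.9] 0.9
blue [278.  16.] 805 z 0.1338 546 [564.7 183.8] [13.5 16.9] 89.2
blue [305.  15.] 356 z 0.0908 353 [586.9 193. ] [23.8  9.1] 89.2
blue [278. 108.] 1199 z 0.1339 1195 [564.6 117.4] [38.6 17.1] 89.2
blue [254. 110.] 392 z 0.0905 390 [542.9 117.5] [ 8.9 32.7] 0.2
blue [304. 110.] 390 z 0.0908 387 [587.  117.4] [ 8.3 32.6] 1.1
```

View pics/w2.png

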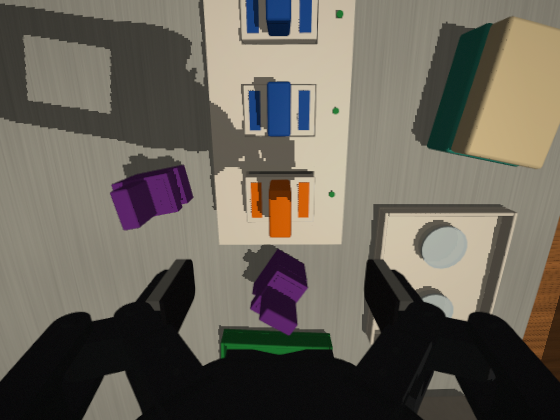

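It popped up 12 mm: the orange grip at (280,217) now has its top at z 0.1455, while the blue tops are unchanged at 0.134. Now I grasp it.

Call:
drive_tool:
  increments:
    - [0.03,0,0,0,0,0,1]
    - [0.03,0,0,0,0,0,1]
    - [0.03,0,0,0,0,0,1]
    - [0.02,0,0,0,0,0,1]
    - [0.006,0,0,0,0,0,1]
    - [0,0,0,0,0,0,1]

```text
time_s: 9.12
eef_pos: [0.566, 0.0366, 0.1209]
eef_rot: [-0.5, -0.5, -0.5, 0.5]
wrist_force: [0.3, -0.1, 0.6]
opening: 1.001
```

Call:
drive_tool:
  increments:
    - [0,0,0,0,0,0,-1]
    - [0,0,0,0,0,0,-1]
    - [0,0,0,0,0,0,-1]
    - [0,0,0,0,0,0,-1]
    - [0,0,0,0,0,0,-1]
    - [0,0,0,0,0,0,-1]
    - [0,0,0,0,0,0,-1]

```text
time_s: 10.0
eef_pos: [0.566, 0.0366, 0.1209]
eef_rot: [0.5, 0.5, 0.5, -0.5]
wrist_force: [0.3, 0.5, 1.5]
opening: 0.199
```

Call:
drive_tool:
  increments:
    - [-0.005,0,0,0,0,0,-1]
    - [-0.01,0,0,0,0,0,-1]
    - [-0.015,0,0,0,0,0,-1]
    - [-0.015,0,0,0,0,0,-1]
    - [-0.02,0,0,0,0,0,-1]
    - [-0.02,0,0,0,0,0,-1]
    - [-0.02,0,0,0,0,0,-1]
    - [-0.02,0,0,0,0,0,-1]
    - [-0.01,0,0,0,0,0,-1]
    - [0,0,0,0,0,0,-1]

```text
time_s: 11.25
eef_pos: [0.5663, 0.0366, 0.2569]
eef_rot: [0.5, 0.501, 0.499, -0.5]
wrist_force: [0.1, 0.2, -2.6]
opening: 0.204
```

```bash

python3 - <<'E'
from h import *
c,T,o=wrist('w3.png'); print({k:np.round(o[k],4) for k in('time_s','eef_pos','wrist_force','opening')})
for k in('orange','blue'): grip(c,T,k)
cs=snap('scene','s3.png')
print('scene');grip(cs,cs['world_from_camera'],'orange');grip(cs,cs['world_from_camera'],'blue',200)
E
```

```text
{'time_s': np.float64(11.25), 'eef_pos': array([0.5663, 0.0366, 0.2569]), 'wrist_force': array([ 0.0892,  0.2309, -2.5884]), 'opening': np.float64(0.2035)}
orange [536. 291.] 4976 z -0.7496 2912 [1484.7 -341.5] [ 709.2 1751.3] 43.5
orange [239. 242.] 519 z 0.2378 518 [544.   42.9] [23.3  9.6] 89.8
orange [319. 242.] 533 z 0.2378 530 [588.1  42.5] [ 9.9 23.8] 1.3
orange [279. 297.] 2866 z 0.2811 2842 [566.3  37.6] [39.6 17. ] 88.7
blue [252.  19.] 396 z 0.0905 395 [542.5 196.2] [31.2  9. ] 89.1
blue [276.  20.] 900 z 0.1338 677 [564.2 187.1] [16.9 20.4] 0.2
blue [302.  18.] 380 z 0.0908 377 [586.7 196.3] [ 8.3 30.3] 1.0
blue [277. 109.] 999 z 0.1339 995 [564.6 117.1] [39.  16.5] 89.2
blue [254. 111.] 325 z 0.0906 325 [542.7 117.4] [32.3  8.7] 89.7
blue [300. 110.] 324 z 0.0908 324 [586.6 117.3] [ 7.9 32.4] 1.0
scene
orange [295. 165.] 196 z 0.2805 51 [565.   23.2] [13.1 22.3] 59.6
orange [506. 357.] 4399 z -0.7446 1454 [965.3 846.8] [991.7 195.1] 88.3
orange [ 61. 371.] 231 z 0.087 51 [ 584.3 -460.8] [20.8  8.2] 60.3
blue [517.  19.] 651 z 0.2661 64 [ 259.3 1394.2] [ 18.7 133.1] 89.5
blue [273.  40.] 975 z 0.0202 185 [-815.2 1017.3] [109.3 287.4] 54.1
blue [352. 193.] 262 z 0.135 86 [566.8 197.5] [15.9 38.5] 4.9
blue [505. 202.] 320 z 0.1902 48 [810.8 385.7] [13.3 70.7] 1.0
blue [326. 207.] 291 z 0.1353 94 [574.3  95.5] [23.7 83.2] 18.4
blue [480. 222.] 209 z 0.1906 28 [812.5 294. ] [13.7  7.1] 15.7
blue [ 59. 355.] 210 z 0.1102 152 [ 576.8 -453.8] [22.5 20.7] 12.9
```

View pics/w3.png

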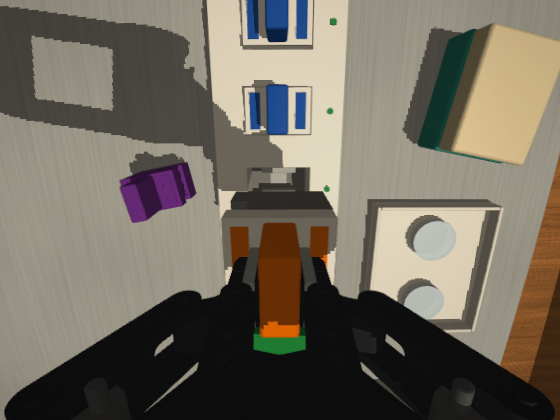

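View pics/s3.png

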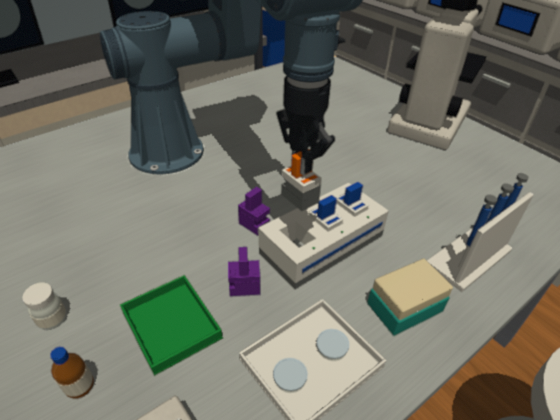

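The wrist view shows the cassette held level with its grip top at z 0.281. The scene view shows its bay empty and both blue grips still in place. I carry it over the tray.

Call:
drive_tool:
  increments:
    - [0,0,0.015,0,0,0,-1]
    - [0,-0.001,0.035,0,0,0,-1]
    - [0,-0.001,0.035,0,0,0,-1]
    - [0,-0.0015,0.04,0,0,0,-1]
    - [0,-0.0015,0.04,0,0,0,-1]
    - [0,-0.0015,0.04,0,0,0,-1]
    - [0,-0.0015,0.04,0,0,0,-1]
    - [0,-0.001,0.035,0,0,0,-1]
    - [0,0,0.0215,1.3,0,0,-1]
    - [0,0,0,1.4,0,0,-1]

```text
time_s: 12.6
eef_pos: [0.5559, -0.2664, 0.2551]
eef_rot: [-0.486, -0.513, -0.487, 0.513]
wrist_force: [0.2, -0.0, -2.3]
opening: 0.207
```

Call:
drive_tool:
  increments:
    - [0.02,0,0,0,0,0,-1]
    - [0.03,0,0,0,0,0,-1]
    - [0.03,0,0,0,0,0,-1]
    - [0.02,0,0,0,0,0,-1]
    - [0.01,0,0,0,0,0,-1]
    - [0,0,0,0,0,0,-1]
    - [0,0,0,0,0,0,-1]

```text
time_s: 13.48
eef_pos: [0.5572, -0.2653, 0.147]
eef_rot: [0.488, 0.512, 0.487, -0.512]
wrist_force: [0.6, -1.0, -1.4]
opening: 0.202
```

```bash

python3 - <<'E'
from h import *
c,T,o=wrist('w4.png'); print({k:np.round(o[k],4) for k in('time_s','eef_pos','wrist_force','opening')})
grip(c,T,'orange')
for n in('scene','top'):
    cs=snap(n,n+'4.png')
    print(n)
    for k in('orange','green'):grip(cs,cs['world_from_camera'],k)
a=[cv2.imread(f'pics/{n}4.png')[90:390,s:s+400] for n,s in(('scene',60),('top',160))]
cv2.imwrite('pics/st4.png',np.hstack(a))
E
```

```text
{'time_s': np.float64(13.475), 'eef_pos': array([ 0.5572, -0.2653,  0.147 ]), 'wrist_force': array([ 0.648 , -0.9545, -1.3545]), 'opening': np.float64(0.2018)}
orange [279. 281.] 4397 z 0.1711 3290 [ 556.9 -264.1] [40.7 17.2] 87.4
orange [239. 242.] 542 z 0.1279 541 [ 535.2 -257.7] [23.5  9.7] 87.6
orange [319. 242.] 538 z 0.1279 535 [ 578.4 -260.3] [24.1 11.2] 89.3
scene
orange [150. 277.] 115 z 0.1725 43 [ 558.9 -278.9] [ 8.5 15.7] 85.8
orange [506. 357.] 4011 z -0.7447 1323 [963.5 842.2] [994.1 196.5] 89.7
orange [ 62. 372.] 271 z 0.087 62 [ 583.  -460.3] [26.  9.] 56.7
green [171. 328.] 4712 z 0.0297 662 [ 558.7 -265.4] [138.3 161.9] 87.1
top
green [380. 188.] 1071 z 0.0287 163 [ 544.2 -184.5] [ 61.9 241.6] 60.3
```

View pics/st4.png

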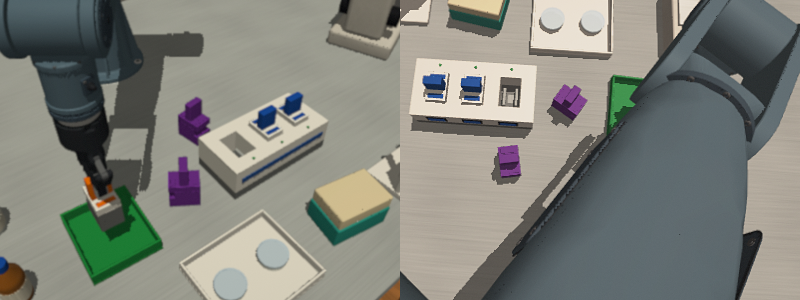

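View pics/w4.png

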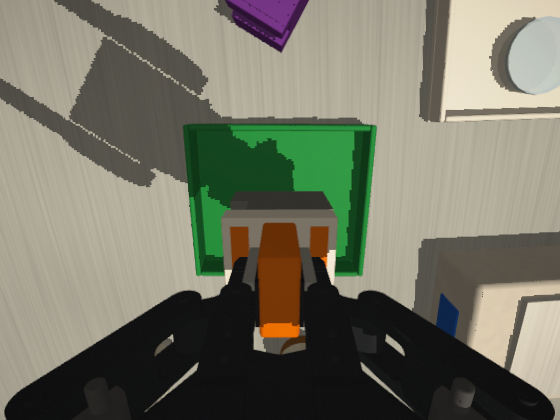

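The cassette hangs centred over the green tray (wrist view: tray walls near columns 190 and 370, grip at 279). Its underside is about 62 mm above the tray floor.

Call:
drive_tool:
  increments:
    - [0.015,0,0,0,0,0,-1]
    - [0.018,0,0,0,0,0,-1]
    - [0.012,0,0,0,0,0,-1]
    - [0.007,0,0,0,0,0,-1]
    - [0.004,0,0,0,0,0,-1]
    - [0.001,0,0,0,0,0,-1]
    - [0,0,0,0,0,0,-1]
    - [0,0,0,0,0,0,-1]

```text
time_s: 14.62
eef_pos: [0.5568, -0.2651, 0.0893]
eef_rot: [0.488, 0.512, 0.487, -0.512]
wrist_force: [0.0, 0.1, -2.1]
opening: 0.2
```

Call:
drive_tool:
  increments:
    - [0.001,0,0,0,0,0,-1]
    - [0.001,0,0,0,0,0,-1]
    - [0,0,0,0,0,0,-1]
    - [0,0,0,0,0,0,-1]

```text
time_s: 15.12
eef_pos: [0.5565, -0.2649, 0.0868]
eef_rot: [-0.488, -0.512, -0.488, 0.512]
wrist_force: [0.2, 0.9, -2.6]
opening: 0.203
```

Call:
drive_tool:
  increments:
    - [0.001,0,0,0,0,0,-1]
    - [0,0,0,0,0,0,-1]
    - [0,0,0,0,0,0,-1]

```text
time_s: 15.5
eef_pos: [0.5565, -0.2649, 0.0858]
eef_rot: [0.488, 0.512, 0.488, -0.512]
wrist_force: [0.5, -0.5, -2.3]
opening: 0.203
```

Call:
drive_tool:
  increments:
    - [0.001,0,0,0,0,0,-1]
    - [0,0,0,0,0,0,-1]
    - [0,0,0,0,0,0,-1]

```text
time_s: 15.88
eef_pos: [0.5565, -0.2649, 0.0848]
eef_rot: [-0.488, -0.512, -0.488, 0.512]
wrist_force: [0.0, -0.2, -2.3]
opening: 0.206
```

Call:
drive_tool:
  increments:
    - [0.0005,0,0,0,0,0,-1]
    - [0,0,0,0,0,0,-1]
    - [0,0,0,0,0,0,-1]

```text
time_s: 16.25
eef_pos: [0.5565, -0.2649, 0.0843]
eef_rot: [-0.488, -0.512, -0.488, 0.512]
wrist_force: [-0.2, 0.1, -1.7]
opening: 0.203
```

Call:
drive_tool:
  increments:
    - [0.0005,0,0,0,0,0,-1]
    - [0,0,0,0,0,0,-1]
    - [0,0,0,0,0,0,-1]

```text
time_s: 16.62
eef_pos: [0.5566, -0.2649, 0.0843]
eef_rot: [-0.488, -0.512, -0.488, 0.512]
wrist_force: [-2.2, 0.7, 4.9]
opening: 0.204
```

Call:
drive_tool:
  increments:
    - [0.0005,0,0,0,0,0,-1]
    - [0,0,0,0,0,0,-1]
    - [0,0,0,0,0,0,-1]

```text
time_s: 17.0
eef_pos: [0.5566, -0.265, 0.0843]
eef_rot: [-0.488, -0.512, -0.488, 0.512]
wrist_force: [-4.4, 1.1, 8.1]
opening: 0.203
```

It's on the floor: height steady at 0.0843 and the force now pushes up. I release and retreat straight up.

Call:
drive_tool:
  increments:
    - [-0.0008,0,0,0,0,0,-1]
    - [0,0,0,0,0,0,-1]
    - [0,0,0,0,0,0,0]
    - [0,0,0,0,0,0,0.5]
    - [0,0,0,0,0,0,1]
    - [0,0,0,0,0,0,1]
    - [0,0,0,0,0,0,1]
    - [0,0,0,0,0,0,1]
    - [0,0,0,0,0,0,1]

```text
time_s: 18.12
eef_pos: [0.5564, -0.2649, 0.0841]
eef_rot: [-0.488, -0.512, -0.488, 0.512]
wrist_force: [-0.5, 0.2, -0.4]
opening: 1.002
```

Call:
drive_tool:
  increments:
    - [-0.01,0,0,0,0,0,1]
    - [-0.02,0,0,0,0,0,1]
    - [-0.03,0,0,0,0,0,1]
    - [-0.03,0,0,0,0,0,1]
    - [-0.04,0,0,0,0,0,1]
    - [-0.03,0,0,0,0,0,1]
    - [0,0,0,0,0,0,1]
    - [0,0,0,0,0,0,1]

```text
time_s: 19.12
eef_pos: [0.5562, -0.2647, 0.2441]
eef_rot: [-0.488, -0.512, -0.488, 0.512]
wrist_force: [-0.5, 0.1, 0.4]
opening: 1.004
```

```bash

python3 - <<'E'
from h import *
c,T,o=wrist('w5.png'); print({k:np.round(o[k],4) for k in('time_s','eef_pos','wrist_force','opening')})
grip(c,T,'orange')
for n in('scene','top'):
    cs=snap(n,n+'5.png')
    print(n)
    for k in('orange','green','blue','purple'):grip(cs,cs['world_from_camera'],k,200 if k!='orange' else 60)
a=[cv2.imread(f'pics/{n}5.png')[90:390,s:s+400] for n,s in(('scene',60),('top',160))]
cv2.imwrite('pics/st5.png',np.hstack(a))
E
```

```text
{'time_s': np.float64(19.125), 'eef_pos': array([ 0.5562, -0.2647,  0.2441]), 'wrist_force': array([-0.4505,  0.0653,  0.3832]), 'opening': np.float64(1.0044)}
orange [258. 190.] 175 z 0.0652 175 [ 534.1 -263. ] [32.9  8.9] 86.0
orange [300. 188.] 242 z 0.0651 242 [ 577.7 -265. ] [32.6  9. ] 86.6
orange [279. 200.] 677 z 0.1084 660 [ 556.2 -263.8] [38.4 16.3] 87.4
orange [549. 312.] 1846 z -0.7496 1070 [ 1783.8 -1066.1] [150.3 776.4] 3.1
orange [315. 338.] 69 z 0.0851 21 [ 586.6 -450.7] [ 3.5 13.4] 18.4
scene
orange [164. 296.] 472 z 0.1097 183 [ 557.9 -263.6] [38.5 18.6] 88.9
orange [505. 357.] 4047 z -0.7449 1388 [965.8 844.3] [993.  200.6] 89.7
orange [ 62. 371.] 264 z 0.0875 57 [ 583.1 -460.6] [25.2  8.5] 57.9
green [171. 328.] 4244 z 0.0297 664 [ 559.1 -265.6] [138.5 160.8] 87.0
blue [517.  19.] 652 z 0.2662 67 [ 260.6 1394.2] [128.2  22.4] 4.6
blue [277.  39.] 1328 z 0.02 264 [-344.   695.5] [ 156.6 1405.7] 53.4
blue [352. 193.] 259 z 0.1354 84 [566.8 195.5] [15.3 38.4] 1.0
blue [505. 202.] 315 z 0.1901 47 [811.8 385.7] [70.8 13.3] 88.7
blue [326. 207.] 293 z 0.135 97 [566.8 115.9] [17.  36.6] 2.5
blue [480. 222.] 210 z 0.1902 29 [812.5 295.4] [14.9  8.3] 27.7
blue [ 59. 355.] 212 z 0.11 156 [ 576.  -453.8] [22.6 21.3] 17.1
purple [253. 211.] 867 z 0.1042 94 [420.7  26.5] [17.3 38.4] 9.8
purple [244. 275.] 1138 z 0.1043 129 [565.5 -97.8] [15.3 40.4] 56.3
top
green [382. 190.] 1345 z 0.0284 193 [ 575.9 -208. ] [ 72.7 175.3] 59.6
blue [194. 172.] 279 z 0.1336 150 [563.4 195.4] [18.6 37.8] 5.0
blue [231. 174.] 273 z 0.1336 158 [564.6 115.7] [18.6 38.9] 0.3
purple [329. 191.] 716 z 0.1032 145 [562.9 -99.3] [17.9 38.9] 57.2
purple [269. 251.] 594 z 0.1033 166 [417.5  26.5] [17.6 39.4] 11.4
```

View pics/st5.png

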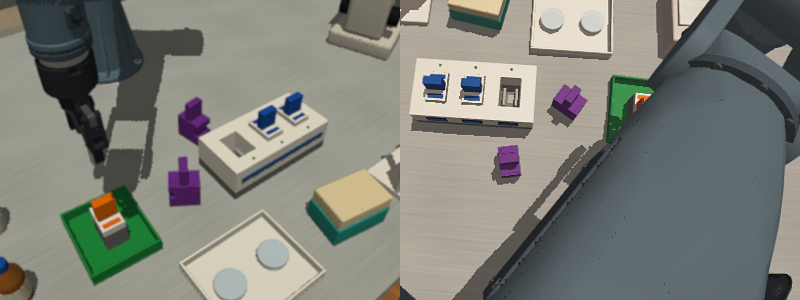

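View pics/w5.png

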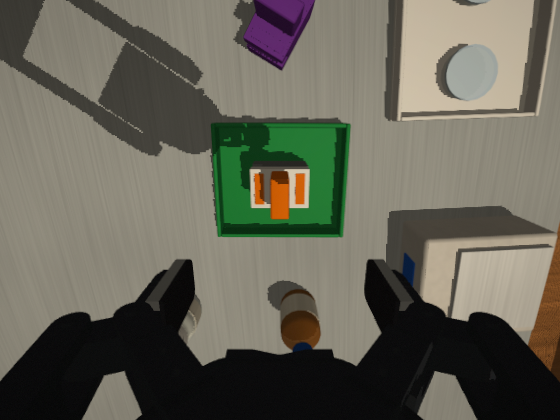

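The wrist view shows the cassette upright in the middle of the tray, with its grip at (279,200), top at z 0.108 and within about 2 mm of centre. The gripper is clear, and the blue and purple parts haven't moved.

```bash
python3 -c "
from bench import hand_in
print(hand_in())"
```

```text
the job is handed in; nothing more can be done
None
```

The orange-grip cassette is out of the unit and standing upright in the middle of the green tray. I handed the job in at about 19 s of the 50 s allowed.

- **Unlatching:** I pushed on the grip's top with the fingers shut until it hit a firm stop about 8 mm down, at 17 N. After release it had popped up about 12 mm, its top going from z 0.134 to 0.1455.
- **Lifting and placing:** I gripped it across x, lifted it straight up and lowered it until the tray floor pushed back (about 8 N), then let go and backed straight up.
- **Last checks:** The cassette is within about 2 mm of the tray's centre and turned to match it. Its grip top is at z 0.108–0.110, against 0.109 expected. Both blue cassettes are still seated at their starting height, the purple look-alikes have not moved, and the gripper is clear at about 0 N.
- **Disagreements:** The cameras differed by 2–3 mm in x, within about what the stated calibration allows. The arm blocked the top camera's view of most of the tray, so the final position rests on the wrist and scene cameras.

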